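# Clamp the card terminal in its dock

### The arm

A 6-joint arm with a two-finger parallel gripper is mounted at the origin on a cart in front of the work surface, level with it; the furniture and walls round the work are solid. World frame = base frame: x ahead of the robot, y to its left, z up, the work surface at z = 0. Lengths are in mm, angles in rad, forces in N, time in s.
With the tool pointing down it reaches from about 350 to 975 mm from the base axis. Payload 7.1 kg.
Tool frame: the origin (TCP) lies between the finger pads; the fingertips stand 8 mm ahead of it and the grasp point (between the pads) lies 11 mm behind it; x points along the fingers, y is the direction in which the jaws open and shut, and the axes are right-handed (so a half turn about x gives the same grasp; the last joint's range is limited). The gripper opens to 88 mm and grips with 3 to 60 N. Pads are 20 mm wide; open, the fingers measure 115 mm over their backs; the gripper's body (75 mm by 178 mm) begins 61 mm behind the grasp point.
Start: joints at [1.228, 0.423, 1.63, -0, 1.089, -0.019], TCP at [198.825, 592.514, 230.675] pointing down, gripper open.
Joint ranges: [-3, 3], [-0.9, 2.11], [0.09, 2.58], [-1.31, 4.45], [0.11, 2.69], [-2.54, 2.54]. Speed limits (rad/s): [2.39, 2.39, 3.01, 3.14, 3.14, 3.14].

### API

Orientations are given as a rotation vector (axis times angle).
In Python, from workcell import ctrl gives the robot as it stands.
- The arm moves only by the tool apply_moves, never from a script. Its argument "increments" is a list of rows, each an object with "gripper": the opening in per cent of the stroke, from 0 (shut) to 100 (fully open); "delta_pos": the shift along the tool's x, y, z in cm, a list of three; "dr": the turn, a rotation vector about the tool's x, y, z in rad, a list of three. In form: [{"gripper": gripper, "delta_pos": [dx, dy, dz], "dr": [ax, ay, az]}, ...]. A call has exactly 5 rows; each row shifts and turns the commanded pose from where the row before left it, along the tool's axes as they then stand; what a row does not reach is not made up. A row lasts 1/12 s, in which the tool goes at most 41.7 mm and 7.16 degrees, less where a joint would pass 70% of its speed; a pose out of reach is approached as far as the arm can. A call with a gripper value outside its range is refused whole. The fingers move at their own pace and stop on an object; the grip force is fixed at half the most. Time passes only in rows, so rows that do not move let the fingers close, or fill a call up. It gives the time, the measured TCP pose, the force and the opening at its end, in the units of the state.
- ctrl.get_obs(): the state, without advancing time (a new reading comes with each control period).
- ctrl.get_image(name): name is "side" or "top" or "wrist"; returns a dict with "img" (400x640x3 uint8, red, green, blue), "range_z" (400x640 float32, mm along the optical axis (not along the pixel's ray), 0 where there is no reading), "mtx" (3x3 intrinsics, pixels), "rvec" (rotation vector, rad) and "tvec" (3), from world to camera coordinates, as OpenCV has them. Camera axes: x right, y down, z forward; pixel columns grow to the right and rows downward; lengths in mm; the calibration is good to about 2 mm. The wrist camera is an equidistant fisheye: a pixel r from the principal point sees the ray r / f radians off the axis. A picture is of the moment at which its call begins.
- ctrl.close_job(): hands the job in, once; it reports no verdict.
The state is a dict: "t": time; "qpos": joint angles; "qvel": joint speeds; "joint_torque": joint torques, N m; "ee_pos": TCP position; "orientation": TCP orientation; "ft_force": force on the tool from outside, world axes, zero at the start; "moment": the same for the moment, N m; "width": finger opening in mm.
Only numpy, scipy, OpenCV 4.12 (cv2) and the standard library are available. Lean on these libraries where they do the work, as an engineer would, in place of code of your own. Each camera call takes 0.05 s, during which the arm holds its last target. There are 200 camera calls.

### The job

Secure the card terminal in its counter dock: push it fully home against the dock's end stop, then tighten the wing screw on the bridge clockwise, by fingertip strokes on its wings, until it will turn no further and the foot presses firmly on the terminal. Only push with the fingertips: do not pinch the wings, do not lift the terminal, and leave the things around the dock where they are.

Things in the scene. Friction and masses are not known exactly. Their poses are not given: they have to be found in the camera images.
- dock: Aluminium dock fixed to the worktop. Origin on the worktop; x runs along its channel from the open near end to the end stop, y to the left, z up. Floor 5 mm thick, x = -125 to +101 mm, 104 mm wide; side cheeks at y = +-37 to +-42 mm, up to z = 31 mm, along the whole channel.
- stop_face (a point): Middle of the rubber bumpers' face on the dock's end stop, at x = +87 mm in the dock, 28 mm above the worktop. The stop's top is 45 mm above the worktop.
- bridge_top (a point): Middle of the top of the bridge that stands across the channel, at x = +45 mm, z = 84 mm in the dock. The beam is 18 mm along x, 104 mm wide, 12 mm thick, with a 22 mm collar 3 mm high in the middle. The wing screw stands upright in it.
- terminal: Black card payment terminal, 165 x 68 x 52 mm, 0.26 to 0.45 kg, lying loose lengthwise in the channel. Origin: centre of its underside; x to its high far end. Near end face at x = -80 mm, about 20 mm high; far face at +81 mm. It starts 20 to 40 mm short of home; home is far face on the bumpers (origin at x = +6 mm in the dock). Slides with 1 to 5 N.
- wing (a joint): Angle of the wing screw, rad, growing clockwise seen from above (tightening), 0 (raised) to a hard stop at 6.9 (tight). Starts at 0.3 to 2. Each rad lowers screw and foot 1.2 mm; the foot meets the terminal at about 6. At 0 the wing with wing_tip points along the dock's +x, the other along -x. Turns with 0.05 N m (2 N at the wings), near the stop 0.1; stays where left.
- wing_centre (a point): On the screw's vertical axis, at mid-height of the wings. The screw has a 20 mm hub and two opposite flat upright wings, like ears, each reaching 37 mm from the axis, 26 mm high (13 mm above and below this point) and 9 mm thick.
- wing_tip (a point): The outer end of one wing, 37 mm from the axis, at mid-height.
- push_faces: The two wing sides that are pushed to tighten (clockwise from above): for each wing the flat, slightly raised disc on its anticlockwise side. Origin on the screw's axis at the underside of the hub; x points to wing_tip.
- back_faces: The opposite two wing sides, which need no touch. Same origin and axes.
- clamp_foot: The round black foot, 20 mm across, under the bridge, with the screw's spindle. Origin: centre of its underside.
- sauce_cup: Small white lidded sauce cup, 69 mm wide, 36 mm high, stands left of the dock. Origin: centre of its underside. A bystander.
- pepper_pot: White pot with a black lid, 55 mm wide, 62 mm high, stands right of the dock. Origin: centre of its underside. A bystander.
- deli_pot: Clear deli pot with lid, 73 mm wide, 64 mm high. Origin: centre of its underside. A bystander.
- bell: Counter bell, 76 mm wide, 54 mm high. Origin: centre of its underside. A bystander.
- till_roll: White till paper roll, 64 mm wide, 57 mm high. Origin: centre of its underside. A bystander.
- mustard_pot: White pot with a red lid, 61 mm wide, 48 mm high. Origin: centre of its underside. A bystander.

How it is judged (in metres and radians):
On the way, in this order (a step that is already met when the one before it is completed fails the run):
1. the terminal is home against the end stop while the screw is still loose (x of terminal in the frame of dock above 0.0025 m and value of joint wing below 4.5 rad), for 0.2 s.
2. the wing screw is tight and its foot presses on the terminal (value of joint wing above 6.5 rad and contact force between clamp_foot and terminal above 2 N), for 0.2 s.
At the end, for the whole second after the job is handed in: The terminal lies flat and at rest in the dock within about 3 mm of the end stop, the wing screw is turned to within 0.4 rad of its hard stop, and the foot presses on the terminal with more than 2 N (all of step 2 and x of terminal in the frame of dock above 0.0025 m and linear speed of terminal below 0.01 m/s and angle between terminal's own z axis and vertical below 0.05 rad); the robot touches nothing.
It fails at once if a wing is pinched: pushed on its push face and a back face at the same time (contact force between the fingers and push_faces above 1 N and contact force between the fingers and back_faces above 1 N).
It fails at once if the terminal is lifted or tipped up (height (world z) of terminal above 0.015 m or angle between terminal's own z axis and vertical above 0.15 rad).
It fails at once if a bystander is moved more than 20 mm (distance of any of sauce_cup, pepper_pot, deli_pot, bell, till_roll, mustard_pot from where it was at the start of the episode above 0.02 m).
It also fails if it takes over 56 s, if anything falls off the work surface, if the arm or the gripper's body presses on something with over 40 N, if the wrist force passes 120 N, or if a joint passes its speed limit or range.

## Working session

There is one attempt and no reset: what is moved stays moved. The work goes in short steps, Python scripts to look and compute and a tool call to move; the robot and the scene stay as the last step left them, time stands still between calls to the robot, and variables do not carry over. Pictures are saved under pics/ and viewed, about 8 in all and at most 12, crops included, and the job is handed in when it is done.

Besides the shell and the picture viewer there is one more tool, called after "Call:" as name([rows], argument=value, ...), one row to a line, values as JSON. apply_moves: Moves the arm, as the interface text tells. Its arguments: {"type":"object","properties":{"increments":{"type":"array","items":{"type":"object","properties":{"gripper":{"type":"number"},"delta_pos":{"type":"array","items":{"type":"number"}},"dr":{"type":"array","items":{"type":"number"}}}}}},"required":["increments"]}

```bash
mkdir -p pics; ls; python3 - <<'E'
from workcell import ctrl
import cv2,numpy as np
o=ctrl.get_obs();print({k:np.round(v,3) for k,v in o.items()})
ims=[]
for n in("top","side"):
    d=ctrl.get_image(n);np.savez(n+"0.npz",**d);ims.append(d["img"])
    R=cv2.Rodrigues(np.array(d["rvec"],float))[0];print(n,np.round(-R.T@np.array(d["tvec"]).ravel()),np.round(R,2).tolist(),np.round(d["mtx"],1).tolist())
    cv2.imwrite(f"pics/{n}0.png",d["img"][:,:,::-1])
E
```

```text
pics
{'t': np.float64(0.0), 'qpos': array([ 1.228,  0.424,  1.631,  0.   ,  1.089, -0.019]), 'qvel': array([-0.001, -0.   , -0.002, -0.001,  0.   , -0.001]), 'joint_torque': array([ 1.0000e-03, -5.4463e+01, -2.7367e+01,  6.4000e-02,  2.3000e-02,
       -0.0000e+00]), 'ee_pos': array([198.634, 592.021, 229.916]), 'orientation': array([ 0.253,  1.556, -0.255]), 'ft_force': array([-0.778,  0.547, -0.029]), 'moment': array([-0.047,  0.015,  0.078]), 'width': np.float64(87.931)}
top [ 366.  -54. 1440.] [[-0.0, -1.0, 0.01], [-0.99, 0.0, -0.14], [0.14, -0.01, -0.99]] [[498.2, 0.0, 310.3], [0.0, 498.2, 198.8], [0.0, 0.0, 1.0]]
side [  727. -1113.  1189.] [[0.98, 0.18, 0.01], [0.13, -0.71, -0.69], [-0.12, 0.68, -0.72]] [[449.1, 0.0, 311.8], [0.0, 449.1, 197.6], [0.0, 0.0, 1.0]]
```

View pics/top0.png

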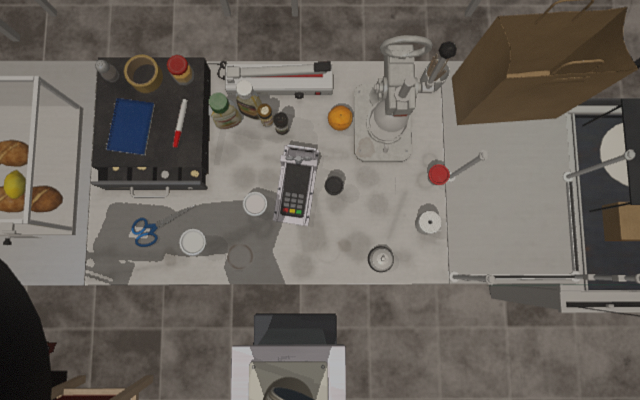

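View pics/side0.png

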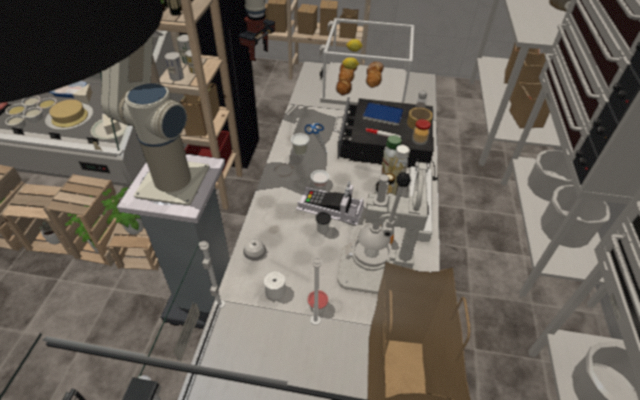

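The top view shows the dock from (293,222) at its near end to (302,147) at the end stop. The sauce cup is at (255,204) and the pepper pot at (334,185). The side view shows the dock around (330,203). Next I'll enlarge the dock and get its pose from the depth.

```bash
cat > h.py <<'E'
import cv2,numpy as np
from workcell import ctrl
def cam(d):
    R=cv2.Rodrigues(np.array(d["rvec"],float))[0];return R,-R.T@np.array(d["tvec"],float).ravel()
def rays(d,uv,fish=False):
    uv=np.asarray(uv,float).reshape(-1,2);K=np.array(d["mtx"],float)
    p=(uv-K[:2,2])/[K[0,0],K[1,1]]
    if fish:
        th=np.linalg.norm(p,axis=1,keepdims=True);v=np.c_[p/np.maximum(th,1e-9)*np.sin(th),np.cos(th)]
    else: v=np.c_[p,np.ones(len(p))]
    R,C=cam(d);return C,v@R      # world dirs
def onplane(d,uv,z,fish=False):
    C,v=rays(d,uv,fish);return C+v*((z-C[2])/v[:,2])[:,None]
def cloud(d,fish=False):
    h,w=d["range_z"].shape;uv=np.stack(np.meshgrid(np.arange(w),np.arange(h)),-1).reshape(-1,2)
    C,v=rays(d,uv,fish);R,_=cam(d);zc=v@R[2]
    return (C+v*(d["range_z"].ravel()/zc)[:,None]).reshape(h,w,3)
E
python3 - <<'E'
from h import *
d=dict(np.load("top0.npz"));P=cloud(d)
c=d["img"][135:235,235:355,::-1];cv2.imwrite("pics/topc.png",cv2.resize(c,None,fx=6,fy=6,interpolation=cv2.INTER_CUBIC))
Z=P[...,2]
print("table z",np.median(Z[240:270,340:360]))
print(np.round(Z[142:226:3,274:324:2]).astype(int))
for uv in[(293,222),(302,147),(255,204),(334,185)]:print(uv,onplane(d,uv,30).round())
E
```

```text
table z -0.10663738192010896
[[   6    0   -1   -1    3   -2    1    1    2   -1    1    0   -3    7
     1    1   -1    6    1   -1    6   -3   -2   -3    4]
 [   3    0    0    7   -5    0    2   47   42   40   45   39    0    0
     7    6    0    1   -2   -2   -1    1   -5    3    2]
 [   5    7    3    0    3    1    6   30   21   34   30   31   33   30
    40   46   46   43   49   51   47   -1    0    1   -2]
 [   1    2   -1   -3    0    8    3   27    1    7    5    8    2   10
     1   13    7   25   30   23   35   10    3   -2   -3]
 [   0    1    0   -1    2    6   30    1   -1    1    5    6    3    0
     7   -2    2    3    2    0   29    6 1440    5   -3]
 [  -1    2    1   88   82   81  113  126  125  118  111  113  112  111
   109  127  121  121  119    1   28    2    3    3    1]
 [  -3   -3   -4   84   82   78   82   82   88   81   89  104  112  105
    88   87  106   98  104 1440   85   81   -3    4   -2]
 [  -3    1   -1   -1   42   22   20   61   54   56   58   83   87   84
    80   81   89   85   87   86   82   85    5    2   -1]
 [  -2    0   -4    4   14   26
[... 1992 characters left out ...]
   31   20   37    6    3    2    4    4   -6    2   -4]
 [   6    3   14    8   17   21   22   34   22   27   26   29   23   25
    32    1    8    4    3    1    1    2   -4   -4   -1]
 [   3   34    4    1    4    8    3    7    9    1    5   10   15   15
     6   27    7   14   -4    0    0    1    4    3   -6]
 [   6   -2    4    0   -2   10    5    5   -2    3   -2    1    6    5
     2   33   11   11    0    2   -2    2    1    1   -2]
 [  -2    2   -6   -1   -1   -2    1   -2   -1    4    2    5    4   12
     9   29   -3    1   -2   -1    2   -2    1    0   -5]]
(293, 222) [[494. -13.  30.]]
(302, 147) [[711. -39.  30.]]
(255, 204) [[545.  95.  30.]]
(334, 185) [[ 600. -131.   30.]]
```

View pics/topc.png

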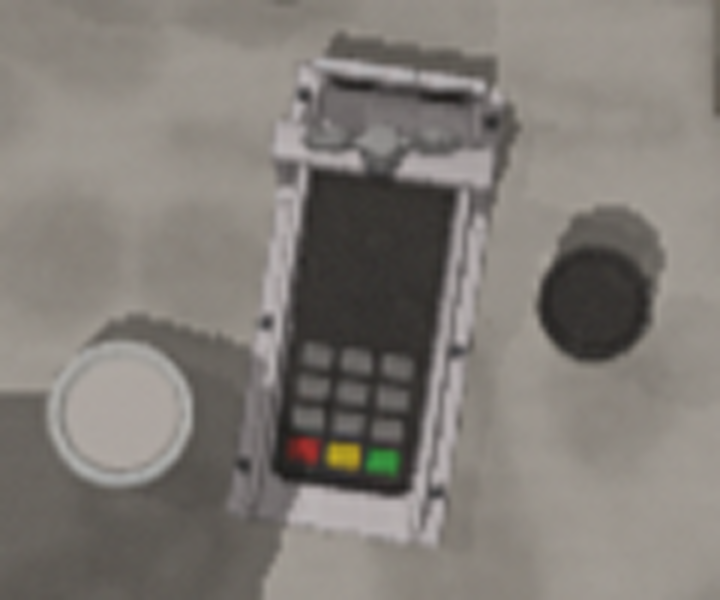

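The enlarged crop shows the hub at (380,140), which is px (298.3,158.3), with the wings lying across the channel. The terminal is short of the stop. Next I'll fit the dock, the wings and the surroundings.

```bash
python3 - <<'E'
from h import *
d=dict(np.load("top0.npz"));P=cloud(d);Z=P[...,2]
roi=np.zeros(Z.shape,bool);roi[140:228,268:322]=1
def rect(m):
    q=P[m][:,:2].astype(np.float32);return cv2.minAreaRect(q),len(q)
for lo,hi in((22,60),):
    m=(roi&(Z>lo)&(Z<hi)).astype(np.uint8)
    print(rect(m>0))
b=roi&(Z>70)&(Z<95);print("bridge",rect(b))
w=roi&(Z>97)&(Z<140);p=P[w];print("wing",rect(w),p.mean(0).round(1),p.min(0).round(),p.max(0).round())
q=p[:,:2]-p[:,:2].mean(0);U,S,V=np.linalg.svd(q,full_matrices=False);print(V[0],np.degrees(np.arctan2(V[0,1],V[0,0])), np.percentile(p[:,2],[5,25,50,75,90]))
# terminal dark/neighbours: tall things near
t=(Z>60)&(Z<600)&(P[...,0]>350)&(P[...,0]<1000)&(abs(P[...,1])<350)
n,l,s,c=cv2.connectedComponentsWithStats(t.astype(np.uint8))
for i in range(1,n):
    if s[i,4]>15:
        a=P[l==i];print(s[i],a.min(0).round(),a.max(0).round())
E
```

```text
(((604.9968872070312, -21.834632873535156), (101.99427795410156, 219.59693908691406), 81.59734344482422), 1595)
bridge (((660.6834106445312, -29.889659881591797), (103.41182708740234, 19.03144645690918), 81.71487426757812), 160)
wing (((660.916015625, -29.189411163330078), (16.601469039916992, 70.86064910888672), 0.25058111548423767), 118) [660.4 -30.3 112.7] [653. -65.  97.] [669.   6. 127.]
[0.02458251 0.9996978 ] 88.59138389925427 [100.89629711 108.70107358 112.85523082 117.80114143 120.95041663]
[ 366   35   89  118 4633] [ 689. -350.   60.] [ 893. -214.  495.]
[ 157   55   51  143 5310] [561. 234.  60.] [957. 350. 193.]
[ 209   61  124   70 3944] [ 753. -126.   60.] [951. 215. 204.]
[332 106  17  18 126] [ 773. -171.   60.] [ 823. -126.   70.]
[280 155  38  13 291] [645. -81.  60.] [676.  21. 127.]
[325 176  17  19  91] [ 568. -149.   60.] [ 620. -104.   68.]
[341 181   3   9  18] [ 582. -155.   60.] [ 605. -149.   67.]
[180 229  26  26 348] [403. 227.  60.] [472. 297.  72.]
```

```bash
cat >> h.py <<'E'
from scipy.spatial.transform import Rotation as Ro
a=np.radians(-8.35);DX=np.array([np.cos(a),np.sin(a)]);DY=np.array([-DX[1],DX[0]]);O=np.array([616.2,-23.4])
def w(x,y=0):return O+x*DX+y*DY
def state():
    o=ctrl.get_obs();R=Ro.from_rotvec(o["orientation"]).as_matrix();return o,np.array(o["ee_pos"]),R
def down(deg): # tool x down, tool y at world angle deg
    t=np.radians(deg);y=np.array([np.cos(t),np.sin(t),0]);x=np.array([0,0,-1.]);return np.c_[x,y,np.cross(x,y)]
def plan(p0,R0,p1,R1,n):
    rv=Ro.from_matrix(R0.T@R1).as_rotvec()/n;Rc=R0.copy();out=[]
    for i in range(n):
        out.append((np.round(Rc.T@((p1-p0)/n)/10,3).tolist(),np.round(rv,4).tolist()));Rc=Rc@Ro.from_rotvec(rv).as_matrix()
    return out
E
python3 - <<'E'
from h import *
d=dict(np.load("top0.npz"))
o,p,R=state();print(R.round(3).tolist(),np.degrees(np.arctan2(R[1,1],R[0,1])))
e=onplane(d,[(293.3,216.7)],22)[0][:2]-O;print("near end dock",e@DX,e@DY)
print(w(-84),w(-122),w(45))
for r in plan(np.array([198.8,592.5,230.7]),R,np.array([*w(-128),230]),down(81.65),20):print(r)
E
```

```text
[[-0.0, 0.318, 0.948], [-0.001, 0.948, -0.318], [-1.0, -0.001, -0.0]] 71.4462588313391
near end dock -106.99019206969764 -6.2387817914476695
[533.09044723 -11.20154771] [495.49326859  -5.68320025] [660.7229747  -29.93488515]
([0.007, -2.369, 2.329], [-0.0089, -0.0, 0.0001])
([0.006, -2.389, 2.307], [-0.0089, -0.0, 0.0001])
([0.006, -2.41, 2.286], [-0.0089, -0.0, 0.0001])
([0.006, -2.43, 2.264], [-0.0089, -0.0, 0.0001])
([0.006, -2.45, 2.243], [-0.0089, -0.0, 0.0001])
([0.006, -2.47, 2.221], [-0.0089, -0.0, 0.0001])
([0.006, -2.49, 2.199], [-0.0089, -0.0, 0.0001])
([0.006, -2.509, 2.176], [-0.0089, -0.0, 0.0001])
([0.005, -2.528, 2.154], [-0.0089, -0.0, 0.0001])
([0.005, -2.548, 2.131], [-0.0089, -0.0, 0.0001])
([0.005, -2.566, 2.109], [-0.0089, -0.0, 0.0001])
([0.005, -2.585, 2.086], [-0.0089, -0.0, 0.0001])
([0.005, -2.604, 2.063], [-0.0089, -0.0, 0.0001])
([0.005, -2.622, 2.039], [-0.0089, -0.0, 0.0001])
([0.004, -2.64, 2.016], [-0.0089, -0.0, 0.0001])
([0.004, -2.658, 1.992], [-0.0089, -0.0, 0.0001])
([0.004, -2.675, 1.969], [-0.0089, -0.0, 0.0001])
([0.004, -2.693, 1.945], [-0.0089, -0.0, 0.0001])
([0.004, -2.71, 1.921], [-0.0089, -0.0, 0.0001])
([0.004, -2.727, 1.896], [-0.0089, -0.0, 0.0001])
```

The terminal's near end is about 33 mm short of home. First I'll fly to above the channel mouth with the fingers shut.

Call:
apply_moves([
  {"gripper": 0, "delta_pos": [0, -2.37, 2.33], "dr": [-0.0089, 0, 0]},
  {"gripper": 0, "delta_pos": [0, -2.39, 2.31], "dr": [-0.0089, 0, 0]},
  {"gripper": 0, "delta_pos": [0, -2.41, 2.29], "dr": [-0.0089, 0, 0]},
  {"gripper": 0, "delta_pos": [0, -2.43, 2.26], "dr": [-0.0089, 0, 0]},
  {"gripper": 0, "delta_pos": [0, -2.45, 2.24], "dr": [-0.0089, 0, 0]},
])

```text
t: 0.52
ee_pos: [271.7, 441.5, 230.3]
orientation: [0.218, 1.56, -0.219]
ft_force: [0.6, -0.4, 0.5]
width: 57.8
```

Call:
apply_moves([
  {"gripper": 0, "delta_pos": [0, -2.47, 2.22], "dr": [-0.0089, 0, 0]},
  {"gripper": 0, "delta_pos": [0, -2.49, 2.2], "dr": [-0.0089, 0, 0]},
  {"gripper": 0, "delta_pos": [0, -2.51, 2.18], "dr": [-0.0089, 0, 0]},
  {"gripper": 0, "delta_pos": [0, -2.53, 2.15], "dr": [-0.0089, 0, 0]},
  {"gripper": 0, "delta_pos": [0, -2.55, 2.13], "dr": [-0.0089, 0, 0]},
])

```text
t: 0.93
ee_pos: [344.4, 292.2, 230.5]
orientation: [0.184, 1.563, -0.184]
ft_force: [0.6, 0.3, 0.5]
width: 24.5
```

Call:
apply_moves([
  {"gripper": 0, "delta_pos": [0, -2.57, 2.11], "dr": [-0.0089, 0, 0]},
  {"gripper": 0, "delta_pos": [0, -2.59, 2.09], "dr": [-0.0089, 0, 0]},
  {"gripper": 0, "delta_pos": [0, -2.6, 2.06], "dr": [-0.0089, 0, 0]},
  {"gripper": 0, "delta_pos": [0, -2.62, 2.04], "dr": [-0.0089, 0, 0]},
  {"gripper": 0, "delta_pos": [0, -2.64, 2.02], "dr": [-0.0089, 0, 0]},
])

```text
t: 1.35
ee_pos: [417.2, 142.8, 230.6]
orientation: [0.149, 1.566, -0.149]
ft_force: [-0.0, 0.3, 0.0]
width: 0.3
```

Call:
apply_moves([
  {"gripper": 0, "delta_pos": [0, -2.66, 1.99], "dr": [-0.0089, 0, 0]},
  {"gripper": 0, "delta_pos": [0, -2.68, 1.97], "dr": [-0.0089, 0, 0]},
  {"gripper": 0, "delta_pos": [0, -2.69, 1.95], "dr": [-0.0089, 0, 0]},
  {"gripper": 0, "delta_pos": [0, -2.71, 1.92], "dr": [-0.0089, 0, 0]},
  {"gripper": 0, "delta_pos": [0, -2.73, 1.9], "dr": [-0.0089, 0, 0]},
])

```text
t: 1.77
ee_pos: [489.9, -6.7, 230.5]
orientation: [0.114, 1.568, -0.114]
ft_force: [0.4, -0.1, -0.2]
width: 0.3
```

```bash
python3 - <<'E'
from h import *
o,p,R=state();e=p[:2]-O;print(o["t"],p,R.round(3).tolist(),o["width"],"dock",e@DX,e@DY,o["qpos"].round(2))
d=ctrl.get_image("wrist");np.savez("w0.npz",**d);cv2.imwrite("pics/w0.png",d["img"][:,:,::-1]);print(cam(d)[1],d["mtx"])
E
```

```text
1.7667 [489.91575994  -6.69077848 230.51118533] [[-0.0, 0.145, 0.989], [0.0, 0.989, -0.145], [-1.0, 0.0, -0.0]] 0.34550456725153716 dock -127.37206374501567 -1.8068612988646517 [-0.04  0.22  1.92  0.    0.99 -1.46]
[420.29169683   2.79744646 385.64068584] [[309.70691629   0.         317.23454087]
 [  0.         309.70691629 194.72620717]
 [  0.           0.           1.        ]]
```

View pics/w0.png

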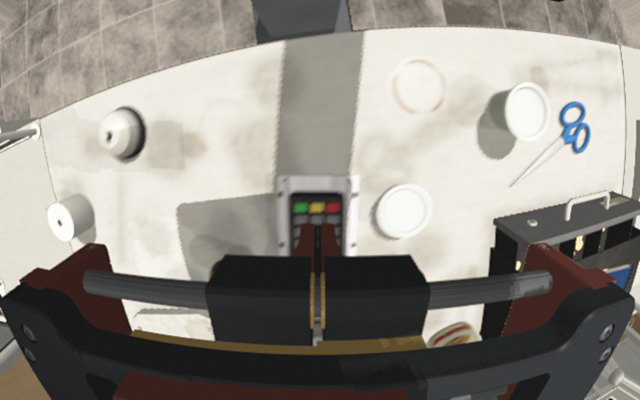

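The wrist camera looks forward and down from behind the fingers. The terminal's near end is at about (317,195), between the cheeks at columns 277 and 358, and the closed fingers are centred on it at about (317,240). I'll descend behind the near face.

Call:
apply_moves([
  {"gripper": 0, "delta_pos": [2.1, 0.04, -0.1], "dr": [0, 0, 0]},
  {"gripper": 0, "delta_pos": [2.1, 0.04, -0.1], "dr": [0, 0, 0]},
  {"gripper": 0, "delta_pos": [2.1, 0.04, -0.1], "dr": [0, 0, 0]},
  {"gripper": 0, "delta_pos": [2.1, 0.04, -0.1], "dr": [0, 0, 0]},
  {"gripper": 0, "delta_pos": [2.1, 0.04, -0.1], "dr": [0, 0, 0]},
])

```text
t: 2.23
ee_pos: [484.7, -2.3, 124.6]
orientation: [0.115, 1.568, -0.115]
ft_force: [0.5, 0.2, 0.2]
width: 0.2
```

Call:
apply_moves([
  {"gripper": 0, "delta_pos": [2.1, 0, 0], "dr": [0, 0, 0]},
  {"gripper": 0, "delta_pos": [2.1, 0, 0], "dr": [0, 0, 0]},
  {"gripper": 0, "delta_pos": [2.1, 0, 0], "dr": [0, 0, 0]},
  {"gripper": 0, "delta_pos": [2.1, 0, 0], "dr": [0, 0, 0]},
  {"gripper": 0, "delta_pos": [2.0, 0, 0], "dr": [0, 0, 0]},
])

```text
t: 2.65
ee_pos: [484.7, -2.3, 20.4]
orientation: [0.114, 1.568, -0.115]
ft_force: [0.5, -0.4, -0.1]
width: 0.5
```

```bash
python3 - <<'E'
from h import *
o,p,R=state();e=p[:2]-O;print(o["t"],p,"dock",e@DX,e@DY,o["ft_force"])
d=ctrl.get_image("wrist");cv2.imwrite("pics/w1.png",d["img"][:,:,::-1])
E
```

```text
2.65 [484.73684423  -2.25599281  20.43515697] dock -133.14009815596148 1.8288327148209258 [ 0.49215855 -0.41937639 -0.0571224 ]
```

View pics/w1.png

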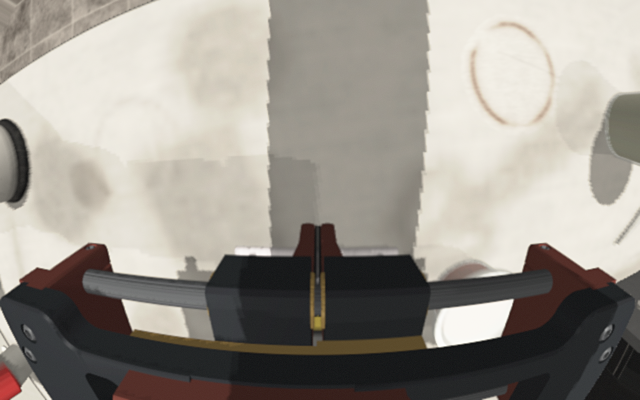

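The fingers are in the mouth of the channel, with the terminal hidden behind the gripper. I'll push along the dock's +x, which is the tool's z.

Call:
apply_moves([
  {"gripper": 0, "delta_pos": [0, -0.04, 0.4], "dr": [0, 0, 0]},
  {"gripper": 0, "delta_pos": [0, -0.04, 0.4], "dr": [0, 0, 0]},
  {"gripper": 0, "delta_pos": [0, -0.04, 0.4], "dr": [0, 0, 0]},
  {"gripper": 0, "delta_pos": [0, -0.04, 0.4], "dr": [0, 0, 0]},
  {"gripper": 0, "delta_pos": [0, 0, 0.4], "dr": [0, 0, 0]},
])

```text
t: 3.12
ee_pos: [505.5, -6.9, 22.8]
orientation: [0.115, 1.566, -0.115]
ft_force: [-4.6, 1.4, 3.9]
width: 0.4
```

Call:
apply_moves([
  {"gripper": 0, "delta_pos": [0, 0, 0.3], "dr": [0, 0, 0]},
  {"gripper": 0, "delta_pos": [0, 0, 0.3], "dr": [0, 0, 0]},
  {"gripper": 0, "delta_pos": [0, 0, 0.3], "dr": [0, 0, 0]},
  {"gripper": 0, "delta_pos": [0, 0, 0.3], "dr": [0, 0, 0]},
  {"gripper": 0, "delta_pos": [0, 0, 0.3], "dr": [0, 0, 0]},
])

```text
t: 3.53
ee_pos: [519.3, -8.9, 21.7]
orientation: [0.114, 1.568, -0.115]
ft_force: [-3.7, 1.5, 3.2]
width: -0.2
```

Call:
apply_moves([
  {"gripper": 0, "delta_pos": [0, 0, 0.2], "dr": [0, 0, 0]},
  {"gripper": 0, "delta_pos": [0, 0, 0.2], "dr": [0, 0, 0]},
  {"gripper": 0, "delta_pos": [0, 0, 0.2], "dr": [0, 0, 0]},
  {"gripper": 0, "delta_pos": [0, 0, 0.1], "dr": [0, 0, 0]},
  {"gripper": 0, "delta_pos": [0, 0, 0.1], "dr": [0, 0, 0]},
])

```text
t: 3.95
ee_pos: [527.6, -10.2, 21.6]
orientation: [0.115, 1.567, -0.115]
ft_force: [-3.1, -0.7, 1.6]
width: 0.3
```

Call:
apply_moves([
  {"gripper": 0, "delta_pos": [0, 0, 0.1], "dr": [0, 0, 0]},
  {"gripper": 0, "delta_pos": [0, 0, 0.1], "dr": [0, 0, 0]},
  {"gripper": 0, "delta_pos": [0, 0, 0.1], "dr": [0, 0, 0]},
  {"gripper": 0, "delta_pos": [0, 0, 0.1], "dr": [0, 0, 0]},
  {"gripper": 0, "delta_pos": [0, 0, 0.05], "dr": [0, 0, 0]},
])

```text
t: 4.37
ee_pos: [532.2, -10.8, 21.7]
orientation: [0.114, 1.567, -0.114]
ft_force: [-2.4, -0.6, 0.1]
width: 0.6
```

Call:
apply_moves([
  {"gripper": 0, "delta_pos": [0, 0, 0.1], "dr": [0, 0, 0]},
  {"gripper": 0, "delta_pos": [0, 0, 0.1], "dr": [0, 0, 0]},
  {"gripper": 0, "delta_pos": [0, 0, 0.05], "dr": [0, 0, 0]},
  {"gripper": 0, "delta_pos": [0, 0, 0.05], "dr": [0, 0, 0]},
  {"gripper": 0, "delta_pos": [0, 0, 0.0], "dr": [0, 0, 0]},
])

```text
t: 4.78
ee_pos: [534.2, -11.1, 21.6]
orientation: [0.115, 1.569, -0.115]
ft_force: [-4.9, 1.4, 2.8]
width: 0.6
```

Call:
apply_moves([
  {"gripper": 0, "delta_pos": [0, 0, 0.1], "dr": [0, 0, 0]},
  {"gripper": 0, "delta_pos": [0, 0, 0.1], "dr": [0, 0, 0]},
  {"gripper": 0, "delta_pos": [0, 0, 0.05], "dr": [0, 0, 0]},
  {"gripper": 0, "delta_pos": [0, 0, 0.05], "dr": [0, 0, 0]},
  {"gripper": 0, "delta_pos": [0, 0, 0.0], "dr": [0, 0, 0]},
])

```text
t: 5.2
ee_pos: [534.3, -11.2, 21.4]
orientation: [0.115, 1.575, -0.115]
ft_force: [-11.3, 2.8, 11.6]
width: 0.5
```

```bash
python3 - <<'E'
from h import *
d=ctrl.get_image("side");np.savez("s1.npz",**d);o,p,R=state();print(p,o["ft_force"],(p[:2]-O)@DX)
c=d["img"][160:250,270:390,::-1];cv2.imwrite("pics/s1.png",cv2.resize(c,None,fx=6,fy=6,interpolation=cv2.INTER_CUBIC))
E
```

```text
[534.28529264 -11.24064824  21.41689328] [-12.30397674   2.46296377  11.11595316] -82.81214246124176
```

View pics/s1.png

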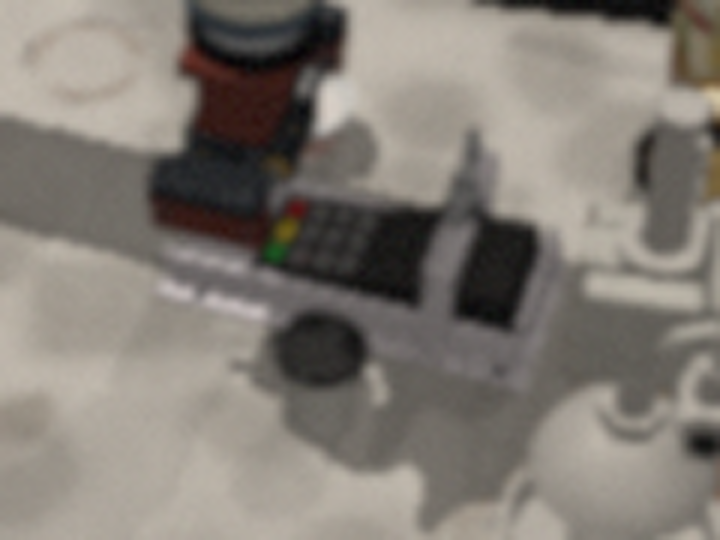

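The push force rose to 12 N and the advance stalled at dock x = -82.8, so the terminal is home. The side crop agrees, with its far end against the stop at about (540,250). Now I'll back off, rise, and plan the move to the right-hand wing.

Call:
apply_moves([
  {"gripper": 0, "delta_pos": [0, 0, -0.5], "dr": [0, 0, 0]},
  {"gripper": 0, "delta_pos": [0, 0, -0.6], "dr": [0, 0, 0]},
  {"gripper": 0, "delta_pos": [0, 0, -0.8], "dr": [0, 0, 0]},
  {"gripper": 0, "delta_pos": [-1, 0, -0.3], "dr": [0, 0, 0]},
  {"gripper": 0, "delta_pos": [-2, 0, 0], "dr": [0, 0, 0]},
])

```text
t: 5.67
ee_pos: [513.6, -8.3, 50.7]
orientation: [0.114, 1.572, -0.115]
ft_force: [0.5, 0.0, 0.4]
width: 0.5
```

Call:
apply_moves([
  {"gripper": 0, "delta_pos": [-3.2, 0, 0], "dr": [0, 0, 0]},
  {"gripper": 0, "delta_pos": [-3.2, 0, 0], "dr": [0, 0, 0]},
  {"gripper": 0, "delta_pos": [-3.2, 0, 0], "dr": [0, 0, 0]},
  {"gripper": 0, "delta_pos": [-3.2, 0, 0], "dr": [0, 0, 0]},
  {"gripper": 0, "delta_pos": [-2.2, 0, 0], "dr": [-0.12, 0, 0]},
])

```text
t: 6.08
ee_pos: [516.9, -8.5, 205.4]
orientation: [0.021, 1.566, -0.021]
ft_force: [0.8, -0.9, -0.3]
width: 0.7
```

```bash
python3 - <<'E'
from h import *
o,p,R=state();print(p,o["ft_force"],np.degrees(np.arctan2(R[1,1],R[0,1])))
for r in plan(p,R,np.array([687,-56.5,200]),down(88.6),5):print(r)
E
```

```text
[516.86310948  -8.51607059 205.44508048] [ 0.77555153 -0.85839907 -0.33736323] 88.48078534249765
([0.124, -0.869, 3.426], [-0.0004, 0.0009, 0.0])
([0.121, -0.871, 3.426], [-0.0004, 0.0009, 0.0])
([0.118, -0.872, 3.426], [-0.0004, 0.0009, 0.0])
([0.115, -0.873, 3.426], [-0.0004, 0.0009, 0.0])
([0.112, -0.875, 3.425], [-0.0004, 0.0009, 0.0])
```

Call:
apply_moves([
  {"gripper": 0, "delta_pos": [0.12, -0.87, 3.43], "dr": [0, 0, 0]},
  {"gripper": 0, "delta_pos": [0.12, -0.87, 3.43], "dr": [0, 0, 0]},
  {"gripper": 0, "delta_pos": [0.12, -0.87, 3.43], "dr": [0, 0, 0]},
  {"gripper": 0, "delta_pos": [0.12, -0.87, 3.43], "dr": [0, 0, 0]},
  {"gripper": 0, "delta_pos": [0.12, -0.87, 3.43], "dr": [0, 0, 0]},
])

```text
t: 6.5
ee_pos: [687.8, -56.9, 196.8]
orientation: [0.02, 1.569, -0.02]
ft_force: [0.5, 0.3, -0.1]
width: 0.5
```

```bash
python3 - <<'E'
from h import *
o,p,R=state();print(p,o["qpos"].round(2))
d=ctrl.get_image("wrist");np.savez("w2.npz",**d);print(cam(d)[1])
P=cloud(d,True);Z=P[...,2]
near=(abs(P[...,0]-661)<60)&(abs(P[...,1]+30)<65)
for nm,m in(("bridge",near&(Z>75)&(Z<92)),("wing",near&(Z>97)&(Z<132))):
    q=P[m];print(nm,m.sum(),cv2.minAreaRect(q[:,:2].astype(np.float32)) if m.sum()>5 else 0,np.percentile(q[:,2],[5,50,95,99]) if m.sum() else 0)
cv2.imwrite("pics/w2.png",d["img"][:,:,::-1])
E
```

```text
[687.83505786 -56.86989868 196.82201615] [-0.1   0.55  1.5  -0.    1.09 -1.64]
[617.19343637 -55.89436513 351.78625167]
bridge 1324 ((662.6829223632812, -30.438945770263672), (103.68717956542969, 20.069480895996094), 81.87789154052734) [80.81343144 84.70742886 86.77625734 88.44768366]
wing 1285 ((662.0890502929688, -30.87091064453125), (17.72134780883789, 73.2477798461914), 6.016137599945068) [100.65299971 114.54882603 121.33009396 122.38532966]
```

View pics/w2.png

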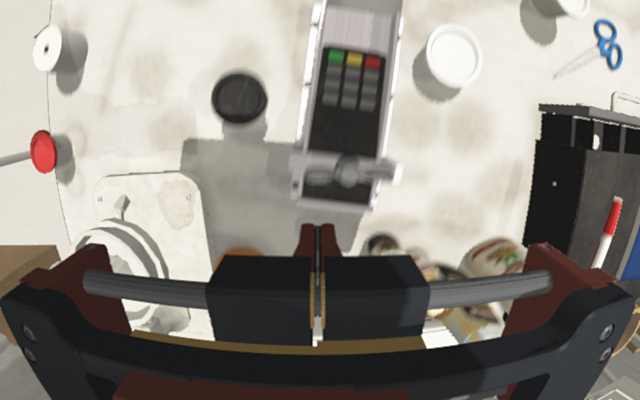

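The wrist view is clear: the hub is at (348,172), with wings at (312,177) and (388,172). The terminal is against the stop, and the fingertips at (317,230) are beyond the right wing. I'll refine the wing angle.

```bash
cat >> h.py <<'E'
def wingfit(d,S,zlo,zhi):
    P=cloud(d,True).reshape(-1,3);r=P[:,:2]-S;n=np.hypot(*r.T)
    m=(P[:,2]>zlo)&(P[:,2]<zhi)&(n<42);q=P[m];r=r[m];n=n[m]
    k=n>15;t=np.arctan2(r[k,1],r[k,0]);ang=np.degrees(np.angle(np.exp(2j*t).mean())/2)
    c=cv2.fitLine(q[n>15][:,:2].astype(np.float32),cv2.DIST_HUBER,0,.01,.01).ravel()
    print("wing mean angle",ang,"line",np.degrees(np.arctan2(c[1],c[0])),c[2:],"n",k.sum(),"hub pts",q[n<9].mean(0),"tips",[ (r[(r@np.array(v))>15].mean(0)+S).round(1).tolist() for v in ([0,1],[0,-1],[1,0],[-1,0]) if ((r@np.array(v))>15).any()])
    return q
E
python3 - <<'E'
from h import *
d=dict(np.load("w2.npz"))
for lo in(100,112,116):wingfit(d,np.array([662.3,-30.6]),lo,130)
E
```

```text
wing mean angle 88.33852246643409 line 88.44542 [661.7565  -32.65387] n 700 hub pts [661.45013394 -31.07166506 111.68635098] tips [[662.7, -6.4], [661.3, -55.8]]
wing mean angle 88.67823169863875 line 88.690765 [662.0942   -31.467894] n 601 hub pts [662.86752392 -30.9164199  114.16276887] tips [[663.0, -6.5], [661.8, -55.5]]
wing mean angle 88.77571553861169 line 88.56327 [662.34564 -30.86863] n 498 hub pts [nan nan nan] tips [[663.1, -6.9], [662.1, -54.9]]h.py:35: RuntimeWarning: Mean of empty slice.
  print("wing mean angle",ang,"line",np.degrees(np.arctan2(c[1],c[0])),c[2:],"n",k.sum(),"hub pts",q[n<9].mean(0),"tips",[ (r[(r@np.array(v))>15].mean(0)+S).round(1).tolist() for v in ([0,1],[0,-1],[1,0],[-1,0]) if ((r@np.array(v))>15).any()])
  ret = um.true_divide(
```

Call:
apply_moves([
  {"gripper": 0, "delta_pos": [1.75, 0, 0], "dr": [0, 0, 0]},
  {"gripper": 0, "delta_pos": [1.75, 0, 0], "dr": [0, 0, 0]},
  {"gripper": 0, "delta_pos": [1.75, 0, 0], "dr": [0, 0, 0]},
  {"gripper": 0, "delta_pos": [1.75, 0, 0], "dr": [0, 0, 0]},
  {"gripper": 0, "delta_pos": [1.75, 0, 0], "dr": [0, 0, 0]},
])

```text
t: 6.97
ee_pos: [686.2, -56.4, 108.2]
orientation: [0.02, 1.57, -0.02]
ft_force: [-0.9, -0.1, -0.1]
width: 0.5
```

Call:
apply_moves([
  {"gripper": 0, "delta_pos": [0, 0, -0.24], "dr": [0, 0, 0]},
  {"gripper": 0, "delta_pos": [0, 0, -0.24], "dr": [0, 0, 0]},
  {"gripper": 0, "delta_pos": [0, 0, -0.24], "dr": [0, 0, 0]},
  {"gripper": 0, "delta_pos": [0, 0, -0.24], "dr": [0, 0, 0]},
  {"gripper": 0, "delta_pos": [0, 0, -0.24], "dr": [0, 0, 0]},
])

```text
t: 7.38
ee_pos: [675.4, -56.2, 110.0]
orientation: [0.02, 1.567, -0.021]
ft_force: [3.3, -1.7, -1.8]
width: 0.5
```

```bash
cat >> h.py <<'E'
S=np.array([662.2,-30.7])
def rel():
    o,p,R=state();v=R.T@np.array([*(p[:2]-S),0]);yaw=np.degrees(np.arctan2(R[1,1],R[0,1]))
    print("t",round(o["t"],2),"p",p.round(1),"yaw",yaw.round(1),"rel y,z",v[1:].round(1),"F tool",(R.T@o["ft_force"]).round(1),"q",o["qpos"].round(2));return o,p,R
E
python3 -c "
from h import *
rel()"
```

```text
t 7.38 p [675.4 -56.2 110. ] yaw 88.5 rel y,z [-25.2  13.9] F tool [ 1.8 -1.6  3.4] q [-0.1   0.64  1.58 -0.    0.92 -1.65]
```

I have contact, with about 3.4 N of reaction. The first stroke is an arc about the screw axis.

Call:
apply_moves([
  {"gripper": 0, "delta_pos": [0, -0.148, -0.315], "dr": [0.12, 0, 0]},
  {"gripper": 0, "delta_pos": [0, -0.148, -0.315], "dr": [0.12, 0, 0]},
  {"gripper": 0, "delta_pos": [0, -0.148, -0.315], "dr": [0.12, 0, 0]},
  {"gripper": 0, "delta_pos": [0, -0.148, -0.315], "dr": [0.12, 0, 0]},
  {"gripper": 0, "delta_pos": [0, -0.148, -0.315], "dr": [0.12, 0, 0]},
])

```text
t: 7.8
ee_pos: [658.3, -59.4, 109.3]
orientation: [0.495, 1.51, -0.494]
ft_force: [1.5, -0.7, -1.3]
width: 0.5
```

```bash
python3 -c "
from h import *
rel()"
```

```text
t 7.8 p [658.3 -59.4 109.3] yaw 53.8 rel y,z [-25.5  13.8] F tool [1.3 0.3 1.6] q [-0.11  0.62  1.62 -0.    0.9  -1.05]
```

Call:
apply_moves([
  {"gripper": 0, "delta_pos": [0.01, -0.148, -0.315], "dr": [0.12, 0, 0]},
  {"gripper": 0, "delta_pos": [0.01, -0.148, -0.315], "dr": [0.12, 0, 0]},
  {"gripper": 0, "delta_pos": [0.01, -0.148, -0.315], "dr": [0.12, 0, 0]},
  {"gripper": 0, "delta_pos": [0.01, -0.148, -0.315], "dr": [0.12, 0, 0]},
  {"gripper": 0, "delta_pos": [0.01, -0.148, -0.315], "dr": [0.12, 0, 0]},
])

```text
t: 8.22
ee_pos: [642.4, -52.4, 108.7]
orientation: [0.956, 1.348, -0.955]
ft_force: [1.2, -1.6, -1.8]
width: 0.1
```

Call:
apply_moves([
  {"gripper": 0, "delta_pos": [0.01, -0.148, -0.315], "dr": [0.12, 0, 0]},
  {"gripper": 0, "delta_pos": [0.01, -0.148, -0.315], "dr": [0.12, 0, 0]},
  {"gripper": 0, "delta_pos": [0.01, -0.148, -0.315], "dr": [0.12, 0, 0]},
  {"gripper": 0, "delta_pos": [0.01, -0.148, -0.315], "dr": [0.12, 0, 0]},
  {"gripper": 0, "delta_pos": [0.01, -0.148, -0.315], "dr": [0.12, 0, 0]},
])

```text
t: 8.63
ee_pos: [633.0, -37.8, 108.0]
orientation: [1.399, 1.073, -1.398]
ft_force: [0.7, -1.9, -1.3]
width: 0.5
```

```bash
python3 -c "
from h import *
rel()"
```

```text
t 8.63 p [633.  -37.8 108. ] yaw -15.0 rel y,z [-26.4  14.4] F tool [1.3 1.1 1.6] q [-0.08  0.59  1.68 -0.    0.87  0.18]
```

Call:
apply_moves([
  {"gripper": 0, "delta_pos": [0.01, -0.148, -0.322], "dr": [0.12, 0, 0]},
  {"gripper": 0, "delta_pos": [0.01, -0.148, -0.322], "dr": [0.12, 0, 0]},
  {"gripper": 0, "delta_pos": [0.01, -0.148, -0.322], "dr": [0.12, 0, 0]},
  {"gripper": 0, "delta_pos": [0.01, -0.148, -0.322], "dr": [0.12, 0, 0]},
  {"gripper": 0, "delta_pos": [0.01, -0.148, -0.322], "dr": [0.12, 0, 0]},
])

```text
t: 9.05
ee_pos: [633.5, -20.0, 107.3]
orientation: [1.809, 0.67, -1.81]
ft_force: [-0.8, -1.8, -1.6]
width: 0.5
```

Call:
apply_moves([
  {"gripper": 0, "delta_pos": [0.01, -0.148, -0.322], "dr": [0.12, 0, 0]},
  {"gripper": 0, "delta_pos": [0.01, -0.148, -0.322], "dr": [0.12, 0, 0]},
  {"gripper": 0, "delta_pos": [0.01, -0.148, -0.322], "dr": [0.12, 0, 0]},
  {"gripper": 0, "delta_pos": [0.01, -0.148, -0.322], "dr": [0.12, 0, 0]},
  {"gripper": 0, "delta_pos": [0.01, -0.148, -0.322], "dr": [0.12, 0, 0]},
])

```text
t: 9.47
ee_pos: [644.0, -5.7, 106.7]
orientation: [2.164, 0.119, -2.166]
ft_force: [-3.0, 0.7, -1.4]
width: 0.5
```

```bash
python3 -c "
from h import *
rel()"
```

```text
t 9.47 p [644.   -5.7 106.7] yaw -83.7 rel y,z [-26.8  15.4] F tool [ 1.4 -1.   2.9] q [-0.03  0.6   1.66  0.    0.88  1.43]
```

Call:
apply_moves([
  {"gripper": 0, "delta_pos": [0.01, -0.16, -0.322], "dr": [0.12, 0, 0]},
  {"gripper": 0, "delta_pos": [0.01, -0.16, -0.322], "dr": [0.12, 0, 0]},
  {"gripper": 0, "delta_pos": [0.01, -0.16, -0.322], "dr": [0.12, 0, 0]},
  {"gripper": 0, "delta_pos": [0.01, -0.16, -0.322], "dr": [0.12, 0, 0]},
  {"gripper": 0, "delta_pos": [0.01, -0.16, -0.322], "dr": [0.12, 0, 0]},
])

```text
t: 9.88
ee_pos: [660.8, 0.3, 106.1]
orientation: [-1.946, 0.487, 1.949]
ft_force: [-1.6, 1.1, -1.7]
width: 0.3
```

Call:
apply_moves([
  {"gripper": 0, "delta_pos": [0, 0, 0.3], "dr": [0, 0, 0]},
  {"gripper": 0, "delta_pos": [0, 0, 0.6], "dr": [0, 0, 0]},
  {"gripper": 0, "delta_pos": [-2, 0, 0.2], "dr": [0, 0, 0]},
  {"gripper": 0, "delta_pos": [-3, 0, 0], "dr": [0, 0, 0]},
  {"gripper": 0, "delta_pos": [-3, 0, 0], "dr": [0, 0, 0]},
])

```text
t: 10.3
ee_pos: [650.2, 5.1, 186.0]
orientation: [-1.952, 0.479, 1.956]
ft_force: [0.3, -0.1, -0.2]
width: 0.5
```

```bash
python3 - <<'E'
from h import *
o,p,R=rel()
d=ctrl.get_image("wrist");np.savez("w3.npz",**d);wingfit(d,S,106,128)
# next approach: opposite wing, yaw -118+180=62, rel y,z=(-26,26)
R1=down(62);q=np.array([*S,0])+R1@np.array([0,-26,26]);print(q, np.degrees(np.arctan2(R[1,1],R[0,1])))
E
```

```text
t 10.3 p [650.2   5.1 186. ] yaw -117.5 rel y,z [-26.2  27.2] F tool [ 0.2 -0.1 -0.3] q [-0.01  0.51  1.6  -0.    1.03  2.04]
wing mean angle 61.04156598675915 line 61.105343 [665.1322   -29.511288] n 637 hub pts [663.83788378 -30.816691   109.65601132] tips [[676.3, -8.1], [652.2, -52.8], [679.6, -5.8], [646.0, -56.9]]
[672.95037678 -65.86289805   0.        ] -117.5013036547123
```

The wing line is at 61°, so the joint is at about 5.07 rad with about 1.83 rad left. I'll unwind the tool by half a turn, up high, for the other wing.

Call:
apply_moves([
  {"gripper": 0, "delta_pos": [0, 0, 0], "dr": [-0.1245, 0, 0]},
  {"gripper": 0, "delta_pos": [0, 0, 0], "dr": [-0.1245, 0, 0]},
  {"gripper": 0, "delta_pos": [0, 0, 0], "dr": [-0.1245, 0, 0]},
  {"gripper": 0, "delta_pos": [0, 0, 0], "dr": [-0.1245, 0, 0]},
  {"gripper": 0, "delta_pos": [0, 0, 0], "dr": [-0.1245, 0, 0]},
])

```text
t: 10.77
ee_pos: [651.3, 5.0, 186.2]
orientation: [2.145, 0.159, -2.143]
ft_force: [-0.4, -0.3, 0.5]
width: 0.2
```

Call:
apply_moves([
  {"gripper": 0, "delta_pos": [0, 0, 0], "dr": [-0.1245, 0, 0]},
  {"gripper": 0, "delta_pos": [0, 0, 0], "dr": [-0.1245, 0, 0]},
  {"gripper": 0, "delta_pos": [0, 0, 0], "dr": [-0.1245, 0, 0]},
  {"gripper": 0, "delta_pos": [0, 0, 0], "dr": [-0.1245, 0, 0]},
  {"gripper": 0, "delta_pos": [0, 0, 0], "dr": [-0.1245, 0, 0]},
])

```text
t: 11.18
ee_pos: [651.3, 5.0, 186.1]
orientation: [1.77, 0.718, -1.769]
ft_force: [-0.1, -0.2, -0.4]
width: 0.6
```

Call:
apply_moves([
  {"gripper": 0, "delta_pos": [0, 0, 0], "dr": [-0.1245, 0, 0]},
  {"gripper": 0, "delta_pos": [0, 0, 0], "dr": [-0.1245, 0, 0]},
  {"gripper": 0, "delta_pos": [0, 0, 0], "dr": [-0.1245, 0, 0]},
  {"gripper": 0, "delta_pos": [0, 0, 0], "dr": [-0.1245, 0, 0]},
  {"gripper": 0, "delta_pos": [0, 0, 0], "dr": [-0.1245, 0, 0]},
])

```text
t: 11.6
ee_pos: [651.2, 5.0, 186.1]
orientation: [1.339, 1.119, -1.338]
ft_force: [0.8, -0.6, 0.8]
width: 0.4
```

Call:
apply_moves([
  {"gripper": 0, "delta_pos": [0, 0, 0], "dr": [-0.1245, 0, 0]},
  {"gripper": 0, "delta_pos": [0, 0, 0], "dr": [-0.1245, 0, 0]},
  {"gripper": 0, "delta_pos": [0, 0, 0], "dr": [-0.1245, 0, 0]},
  {"gripper": 0, "delta_pos": [0, 0, 0], "dr": [-0.1245, 0, 0]},
  {"gripper": 0, "delta_pos": [0, 0, 0], "dr": [-0.1245, 0, 0]},
])

```text
t: 12.02
ee_pos: [651.3, 5.0, 186.1]
orientation: [0.876, 1.387, -0.875]
ft_force: [0.2, -0.1, -0.4]
width: 0.9
```

Call:
apply_moves([
  {"gripper": 0, "delta_pos": [0, 0, 0], "dr": [-0.1245, 0, 0]},
  {"gripper": 0, "delta_pos": [0, 0, 0], "dr": [-0.1245, 0, 0]},
  {"gripper": 0, "delta_pos": [0, 0, 0], "dr": [-0.1245, 0, 0]},
  {"gripper": 0, "delta_pos": [0, 0, 0], "dr": [-0.1245, 0, 0]},
  {"gripper": 0, "delta_pos": [0, 0, 0], "dr": [-0.1245, 0, 0]},
])

```text
t: 12.43
ee_pos: [651.3, 5.0, 186.1]
orientation: [0.395, 1.534, -0.394]
ft_force: [-0.7, -1.0, 0.3]
width: 0.4
```

```bash
python3 - <<'E'
from h import *
o,p,R=rel()
R1=down(61);q=np.array([*S,186])+R1@np.array([0,-26,26]);
for r in plan(p,R,q,R1,5):print(r)
E
```

```text
t 12.43 p [651.3   5.  186.1] yaw 61.2 rel y,z [ 26.  -26.8] F tool [-0.3 -1.2 -0.2] q [-0.01  0.51  1.6  -0.    1.03 -1.08]
([0.002, -1.041, 1.054], [0.0006, 0.0001, -0.0])
([0.002, -1.041, 1.055], [0.0006, 0.0001, -0.0])
([0.002, -1.04, 1.055], [0.0006, 0.0001, -0.0])
([0.001, -1.04, 1.056], [0.0006, 0.0001, -0.0])
([0.001, -1.039, 1.057], [0.0006, 0.0001, -0.0])
```

Call:
apply_moves([
  {"gripper": 0, "delta_pos": [0, -1.04, 1.06], "dr": [0, 0, 0]},
  {"gripper": 0, "delta_pos": [0, -1.04, 1.06], "dr": [0, 0, 0]},
  {"gripper": 0, "delta_pos": [0, -1.04, 1.06], "dr": [0, 0, 0]},
  {"gripper": 0, "delta_pos": [0, -1.04, 1.06], "dr": [0, 0, 0]},
  {"gripper": 0, "delta_pos": [0, -1.04, 1.06], "dr": [0, 0, 0]},
])

```text
t: 12.85
ee_pos: [672.8, -68.6, 185.7]
orientation: [0.404, 1.533, -0.404]
ft_force: [0.3, -0.4, -0.2]
width: 0.4
```

Call:
apply_moves([
  {"gripper": 0, "delta_pos": [1.6, 0, 0], "dr": [0, 0, 0]},
  {"gripper": 0, "delta_pos": [1.6, 0, 0], "dr": [0, 0, 0]},
  {"gripper": 0, "delta_pos": [1.6, 0, 0], "dr": [0, 0, 0]},
  {"gripper": 0, "delta_pos": [1.6, 0, 0], "dr": [0, 0, 0]},
  {"gripper": 0, "delta_pos": [1.6, 0, 0], "dr": [0, 0, 0]},
])

```text
t: 13.27
ee_pos: [672.7, -68.0, 104.8]
orientation: [0.404, 1.533, -0.404]
ft_force: [0.8, -0.1, 0.4]
width: 0.3
```

Call:
apply_moves([
  {"gripper": 0, "delta_pos": [0, 0, -0.24], "dr": [0, 0, 0]},
  {"gripper": 0, "delta_pos": [0, 0, -0.24], "dr": [0, 0, 0]},
  {"gripper": 0, "delta_pos": [0, 0, -0.24], "dr": [0, 0, 0]},
  {"gripper": 0, "delta_pos": [0, 0, -0.24], "dr": [0, 0, 0]},
  {"gripper": 0, "delta_pos": [0, 0, -0.24], "dr": [0, 0, 0]},
])

```text
t: 13.68
ee_pos: [662.5, -60.6, 106.9]
orientation: [0.403, 1.531, -0.402]
ft_force: [2.2, -1.1, 1.1]
width: 0.7
```

```bash
python3 -c "
from h import *
rel()"
```

```text
t 13.68 p [662.5 -60.6 106.9] yaw 60.6 rel y,z [-25.9  14.9] F tool [-1.1  0.2  2.5] q [-0.11  0.63  1.61 -0.    0.9  -1.17]
```

Call:
apply_moves([
  {"gripper": 0, "delta_pos": [0.02, -0.155, -0.32], "dr": [0.12, 0, 0]},
  {"gripper": 0, "delta_pos": [0.02, -0.155, -0.32], "dr": [0.12, 0, 0]},
  {"gripper": 0, "delta_pos": [0.02, -0.155, -0.32], "dr": [0.12, 0, 0]},
  {"gripper": 0, "delta_pos": [0.02, -0.155, -0.32], "dr": [0.12, 0, 0]},
  {"gripper": 0, "delta_pos": [0.02, -0.155, -0.32], "dr": [0.12, 0, 0]},
])

```text
t: 14.1
ee_pos: [645.6, -55.6, 105.9]
orientation: [0.87, 1.388, -0.87]
ft_force: [-0.6, -2.8, 1.2]
width: 0.3
```

Call:
apply_moves([
  {"gripper": 0, "delta_pos": [0.02, -0.155, -0.32], "dr": [0.12, 0, 0]},
  {"gripper": 0, "delta_pos": [0.02, -0.155, -0.32], "dr": [0.12, 0, 0]},
  {"gripper": 0, "delta_pos": [0.02, -0.155, -0.32], "dr": [0.12, 0, 0]},
  {"gripper": 0, "delta_pos": [0.02, -0.155, -0.32], "dr": [0.12, 0, 0]},
  {"gripper": 0, "delta_pos": [0.02, -0.155, -0.32], "dr": [0.12, 0, 0]},
])

```text
t: 14.52
ee_pos: [634.3, -41.7, 104.7]
orientation: [1.318, 1.134, -1.317]
ft_force: [-1.0, -1.9, 1.4]
width: 0.8
```

```bash
python3 -c "
from h import *
rel()"
```

```text
t 14.52 p [634.3 -41.7 104.7] yaw -8.5 rel y,z [-25.9  15. ] F tool [-1.4 -0.7  2.1] q [-0.08  0.59  1.68 -0.    0.87  0.06]
```

Call:
apply_moves([
  {"gripper": 0, "delta_pos": [0.01, -0.08, -0.16], "dr": [0.06, 0, 0]},
  {"gripper": 0, "delta_pos": [0.01, -0.08, -0.16], "dr": [0.06, 0, 0]},
  {"gripper": 0, "delta_pos": [0.01, -0.08, -0.16], "dr": [0.06, 0, 0]},
  {"gripper": 0, "delta_pos": [0.01, -0.08, -0.16], "dr": [0.06, 0, 0]},
  {"gripper": 0, "delta_pos": [0.01, -0.08, -0.16], "dr": [0.06, 0, 0]},
])

```text
t: 14.93
ee_pos: [632.4, -32.9, 104.1]
orientation: [1.529, 0.964, -1.529]
ft_force: [-2.3, -1.4, 1.8]
width: 0.5
```

Call:
apply_moves([
  {"gripper": 0, "delta_pos": [0, -0.08, -0.16], "dr": [0.06, 0, 0]},
  {"gripper": 0, "delta_pos": [0, -0.08, -0.16], "dr": [0.06, 0, 0]},
  {"gripper": 0, "delta_pos": [0, -0.08, -0.16], "dr": [0.06, 0, 0]},
  {"gripper": 0, "delta_pos": [0, 0, 0], "dr": [0, 0, 0]},
  {"gripper": 0, "delta_pos": [0, 0, 0], "dr": [0, 0, 0]},
])

```text
t: 15.35
ee_pos: [632.6, -27.4, 103.8]
orientation: [1.65, 0.849, -1.65]
ft_force: [-1.7, -0.8, 1.4]
width: 0.5
```

```bash
python3 -c "
from h import *
rel()"
```

```text
t 15.35 p [632.6 -27.4 103.8] yaw -35.5 rel y,z [-26.   14.6] F tool [-1.4 -0.9  1.6] q [-0.06  0.59  1.68 -0.    0.86  0.56]
```

Call:
apply_moves([
  {"gripper": 0, "delta_pos": [0, -0.06, -0.11], "dr": [0.04, 0, 0]},
  {"gripper": 0, "delta_pos": [0, -0.06, -0.11], "dr": [0.04, 0, 0]},
  {"gripper": 0, "delta_pos": [0, -0.06, -0.11], "dr": [0.04, 0, 0]},
  {"gripper": 0, "delta_pos": [0, 0, 0], "dr": [0, 0, 0]},
  {"gripper": 0, "delta_pos": [0, 0, 0], "dr": [0, 0, 0]},
])

```text
t: 15.77
ee_pos: [633.2, -24.0, 103.5]
orientation: [1.73, 0.763, -1.73]
ft_force: [-2.9, -2.4, 3.1]
width: 0.3
```

```bash
python3 -c "
from h import *
rel()"
```

```text
t 15.77 p [633.2 -24.  103.5] yaw -42.4 rel y,z [-26.   14.6] F tool [-3.1 -0.5  3.7] q [-0.06  0.59  1.68 -0.    0.86  0.68]
```

Force is rising. I'll continue gently to the stop.

Call:
apply_moves([
  {"gripper": 0, "delta_pos": [0, -0.04, -0.08], "dr": [0.03, 0, 0]},
  {"gripper": 0, "delta_pos": [0, -0.04, -0.08], "dr": [0.03, 0, 0]},
  {"gripper": 0, "delta_pos": [0, -0.04, -0.08], "dr": [0.03, 0, 0]},
  {"gripper": 0, "delta_pos": [0, 0, 0], "dr": [0, 0, 0]},
  {"gripper": 0, "delta_pos": [0, 0, 0], "dr": [0, 0, 0]},
])

```text
t: 16.18
ee_pos: [632.9, -22.4, 103.3]
orientation: [1.786, 0.694, -1.792]
ft_force: [-6.9, -7.3, 4.9]
width: 0.7
```

```bash
python3 -c "
from h import *
rel()"
```

```text
t 16.18 p [632.9 -22.4 103.3] yaw -47.6 rel y,z [-25.9  16.1] F tool [-4.9  0.7 10.1] q [-0.05  0.59  1.68 -0.    0.87  0.78]
```

The wing has stalled at 10 N (about 0.26 N m) at the predicted angle, which is the hard stop. I'll back off, rise and check.

Call:
apply_moves([
  {"gripper": 0, "delta_pos": [0, 0, 0.4], "dr": [0, 0, 0]},
  {"gripper": 0, "delta_pos": [0, 0, 0.6], "dr": [0, 0, 0]},
  {"gripper": 0, "delta_pos": [-2, 0, 0.2], "dr": [0, 0, 0]},
  {"gripper": 0, "delta_pos": [-3, 0, 0], "dr": [0, 0, 0]},
  {"gripper": 0, "delta_pos": [-3.5, 0, 0], "dr": [0, 0, 0]},
])

```text
t: 16.6
ee_pos: [624.1, -29.2, 187.4]
orientation: [1.788, 0.696, -1.793]
ft_force: [0.6, 0.2, 0.2]
width: 0.4
```

```bash
python3 - <<'E'
from h import *
rel();d=ctrl.get_image("wrist");np.savez("w4.npz",**d);wingfit(d,S,104,126)
cv2.imwrite("pics/w4.png",d["img"][:,:,::-1])
E
```

```text
t 16.6 p [624.1 -29.2 187.4] yaw -47.6 rel y,z [-26.7  27.2] F tool [-0.2  0.2 -0.6] q [-0.07  0.47  1.66  0.    1.01  0.77]
wing mean angle -44.268091895567224 line -44.118965 [663.2023   -29.064154] n 624 hub pts [663.19149601 -29.80485476 107.65997595] tips [[644.4, -10.6], [683.2, -49.8], [682.6, -47.7], [642.8, -10.4]]
```

View pics/w4.png

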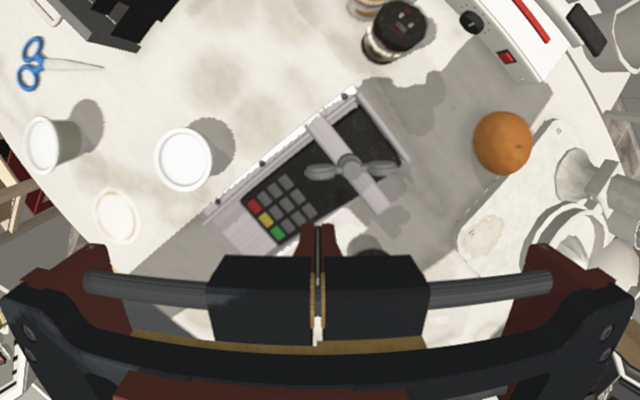

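The wing angle of -44.2° gives a joint value of about 6.91 rad, which is tight. In the view the hub is at (348,167), the terminal is under the bridge, and the cup and pots are standing where they were. One numeric check of the terminal's position, then I'll hand in.

```bash
python3 - <<'E'
from h import *
d=dict(np.load("w4.npz"));P=cloud(d,True).reshape(-1,3);e=P[:,:2]-O;x=e@DX;y=e@DY
m=(abs(y)<20)&(x<-40)&(x>-130)
for a in range(-100,-60,3):
    k=m&(x>=a)&(x<a+3);print(a,k.sum(),np.median(P[k,2]).round(1) if k.any() else "")
p=rel()[0];ctrl.close_job();print("handed in")
E
```

```text
-100 77 6.2
-97 75 6.0
-94 75 6.0
-91 73 6.3
-88 81 6.3
-85 77 6.1
-82 78 6.1
-79 26 6.3
-76 0 
-73 2 26.5
-70 65 27.9
-67 76 28.7
-64 65 32.4
-61 89 32.8
t 16.65 p [628.7 -29.5 195.9] yaw -47.6 rel y,z [-23.5  23.9] F tool [-4.5  1.5 -2. ] q [-0.07  0.46  1.65  0.    1.02  0.77]
the job is handed in; nothing more can be done
handed in
```

I pushed the terminal home against the end stop, tightened the wing screw to its hard stop, and handed the job in at about 16.7 s. No verdict was reported.

**How it was done:** I pushed with closed fingertips until the terminal stalled at about 12 N. The screw then took two clockwise fingertip strokes, about 3.6 and 1.8 rad, one on each wing. The second stroke stalled at about 10 N.

**Last checks:**
- **Screw:** the wing line at -44° gives a joint value of about 6.91 rad, against a stop at 6.9.
- **Terminal:** the near end measured at about -73 mm in the dock, against -74 mm when home. That is within measurement error.
- **Surroundings:** the sauce cup and the other things visible in the last wrist picture were still standing in place. I did not measure how far any bystander moved.

**Not settled:**
- **Foot force:** I could not measure it directly. I infer it from the joint angle and the hard stall.
- **Wrist force at hand-in:** it read about 5 N, with the tool still settling after the retract. The fingertips were about 70 mm clear of the wings by then, so I take it as a motion effect, but I did not re-check it.

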